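# Lower the drilled platen over the guide rod of a drying press

## Robot

A 7-joint arm with a two-finger parallel gripper is mounted at the origin on a cart in front of the work surface, level with it; the furniture and walls round the work are solid. World frame = base frame: x ahead of the robot, y to its left, z up, the work surface at z = 0. Lengths are in m, angles in rad, forces in N, time in s.
With the tool pointing down it reaches from about 0.35 to 0.9 m from the base axis. Payload 7.2 kg.
Tool frame: the origin (TCP) lies midway between the tips of the shut fingers; the grasp point (between the pads) lies env.grip_depth behind it (env.grip_depth is the distance from the TCP to the grasp point, in m); z points along the fingers, y is the line along which they close (so a half turn about z gives the same grasp; the last joint's range is limited). The gripper opens to 85 mm and grips with 20 to 120 N. Pads are 22 mm wide; open, the fingers measure 114 mm over their backs; the gripper's body (76 mm by 85 mm) begins 54 mm behind the grasp point. The pads swing forward as they close: fully open they stand 13 mm farther back than shut.
Start: joints at [1.037, 0.411, -0.013, 1.596, 0.006, 1.134, -0.082], TCP at [0.281, -0.558, 0.231] pointing down, gripper open.
Joint ranges: [-2.95, 2.95], [-0.29, 1.99], [-1.47, 1.44], [0.14, 2.54], [-1.03, 4.17], [0.13, 1.85], [-2.86, 2.86]. Speed limits (rad/s): [2.39, 2.39, 3.01, 3.01, 3.14, 3.14, 3.14].

## Interface

Orientations are given as a 3x3 rotation matrix whose columns are the frame's x, y, z axes.
In Python, from rig import env gives the robot as it stands.
- The arm moves only by the shell command python3 -m crank 'ROWS' [FORCE]. ROWS is JSON, a list of rows, each a list of 5 numbers: the shift along the world's x, y, z in m, then the turn about the world's z in degrees, then the finger opening in m, from 0 to 0.0854. A call has 1 to 20 rows; each row shifts and turns the commanded pose from where the row before left it; what a row does not reach is not made up. A row lasts 1/12 s, in which the tool goes at most 41.7 mm and 7.16 degrees, less where a joint would pass 70% of its speed; a pose out of reach is approached as far as the arm can. A call with a gripper value outside its range is refused whole. The fingers move at their own pace and stop on an object; FORCE is the grip in N (left out, the last holds). Time passes only in rows, so rows that do not move let the fingers close. It gives the time, the measured TCP pose, the force, the opening and the grip force at its end, in the units of the state.
- env.observe(): the state, without advancing time (a new reading comes with each control period).
- env.capture(name): name is "scene" or "side" or "wrist"; returns a dict with "img" (400x640x3 uint8, red, green, blue), "depth" (400x640 float32, m along the optical axis (not along the pixel's ray), 0 where there is no reading), "fx", "fy", "cx", "cy" (pixels), "eye" and "rotation" of the camera in the world; the wrist camera has in their place "T_tool_cam" (4x4, takes a point from camera to tool coordinates, whose origin is the TCP and whose axes are the flange's). Camera axes: x right, y down, z forward; pixel columns grow to the right and rows downward; lengths in m; the calibration is good to about 2 mm. A picture is of the moment at which its call begins: read the wrist's pose just before it.
- env.sign_off(): hands the job in; it is judged then, once.
The state is a dict: "time": time; "joints": joint angles; "qvel": joint speeds; "joint_efforts": joint torques, N m; "tool_pos": TCP position; "tool_rot": TCP orientation; "contact_force": force on the tool from outside, world axes, zero at the start; "ft_torque": the same for the moment, N m; "grip_width": finger opening in m; "grasp_force": force on a finger pad.
Only numpy, scipy, OpenCV 4.12 (cv2) and the standard library are available. Lean on these libraries where they do the work, as an engineer would, in place of code of your own. Each camera call takes 0.05 s, during which the arm holds its last target. There are 200 camera calls.

## Task

Close the small drying press: pick up the drilled press platen (the larger round plate, with a hub and a hole through its middle) by its handle and lower it squarely over the upright guide rod until it rests flat on the pad, without letting it drop, then let go. Leave the smaller undrilled cover plate where it stands.

Things in the scene. Friction and masses are not known exactly. Their poses are not given: they have to be found in the camera images.
- platen: Loose bare steel press platen, 0.25 to 0.45 kg: round plate 110 mm across, 12 mm thick, with a central hub (52 mm across, top 30 mm above the underside) and a straight 34 mm hole through both. Two upright legs carry a handle bar; full height 143 mm. Origin: centre of the underside; z up along the hole, y along the bar. Starts left or right of the press; may finish at any yaw.
- platen_bar (a point): Centre of the platen's handle bar, 135 mm straight above the centre of its underside. The bar is 90 mm long (along the platen's y), 12 mm wide and 16 mm high, flat-sided, with 69 mm free between the 10 mm legs beneath it.
- rod_foot (a point): On the axis of the press's guide rod, level with the pad's top (18 mm above the bench). The press is fixed: a round grey base 150 mm across, on it a dark pad 120 mm across, and a vertical steel rod 14 mm thick with a tapered tip, rising 105 mm above this point. With the platen seated, the tip stays 22 mm below the handle bar.
- cover: Loose bystander: a smaller, undrilled round steel cover plate, 92 mm in diameter and 12 mm thick, flat without hub or hole, with the same kind of handle as the platen (bar centre 135 mm above the underside). Origin: centre of its underside.
There are look-alikes about, which are no part of the job. What is shaped like the part that bears rod_foot but blue is not meant.

How it is judged:
By the outcome, as a careful person would: the job done as asked, in the order asked, and still so for the second after the job is handed in, with the robot touching nothing.
It also fails if it takes over 38 s, if anything falls off the work surface, if the arm or the gripper's body presses on something with over 40 N, if the wrist force passes 120 N, or if a joint passes its speed limit or range.

## Working session

There is one attempt and no reset: what is moved stays moved. The work goes in short steps, Python scripts to look and compute and a shell command to move; the robot and the scene stay as the last step left them, time stands still between calls to the robot, and variables do not carry over. Pictures are saved under pics/ and viewed, at most 10 in all, crops included, and the job is handed in when it is done.

```bash
ls; mkdir -p pics
python3 - <<'E'
from rig import env
import cv2,numpy as np
o=env.observe();print(o['time'],o['tool_pos'],o['tool_rot'],o['grip_width'],env.grip_depth)
a=[env.capture(n) for n in("scene","side")]
for n,c in zip(("scene","side"),a):
    np.savez(n+".npz",**c);print(n,c['eye'],c['rotation'],c['fx'],c['cx'],c['cy'],(c['depth']>0).mean())
    cv2.imwrite(f"pics/{n}1.png",c['img'][:,:,::-1])
E
```

```text
pics
0.0 [ 0.28044325 -0.55796737  0.2304274 ] [[ 8.93450270e-01  4.49161366e-01 -8.26422314e-04]
 [ 4.49162118e-01 -8.93449101e-01  1.44772516e-03]
 [-8.81040615e-05 -1.66466803e-03 -9.99998611e-01]] 0.08549301457431568 0.0187
scene [-0.26648813  0.83649652  0.70638194] [[-0.67447901 -0.36203161  0.64343701]
 [-0.7382563   0.33953255 -0.58283384]
 [-0.00746353 -0.86813061 -0.49627969]] 448.22612761088436 320.38967012901685 203.2855331328317 0.93596875
side [0.28226343 0.8988889  0.75104425] [[-0.96041149 -0.15577484  0.23096314]
 [-0.2779061   0.59357522 -0.75527257]
 [-0.01944153 -0.78955852 -0.61336724]] 393.83318132643114 320.85245902489305 200.0625241994228 0.938140625
```

View pics/scene1.png

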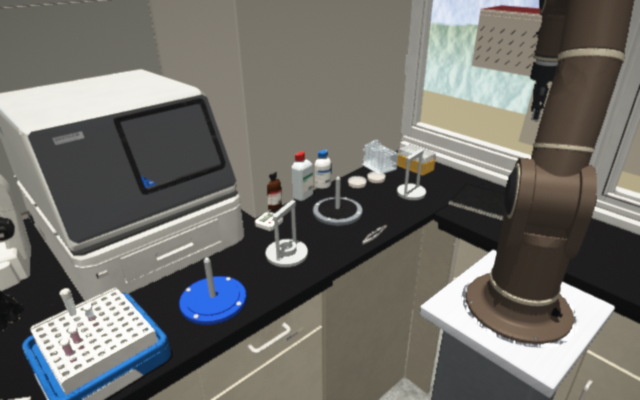

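View pics/side1.png

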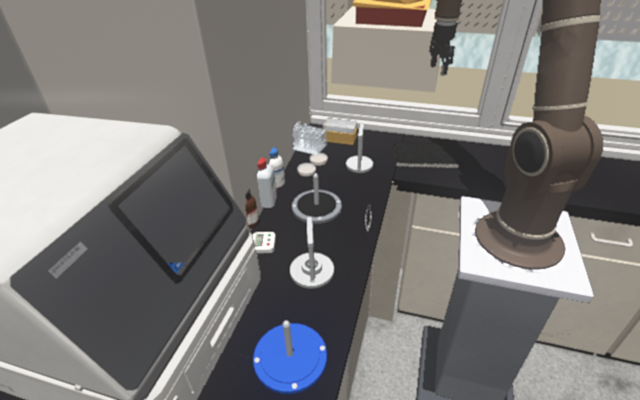

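The scene picture shows the platen (with hub) at (287,250), its bar near (286,212), and the grey press at (338,209) with its rod tip at (338,179). The cover is at (412,190) and the blue decoy at (213,295). In the side view the platen is at (312,268), the press at (317,205) and the cover at (360,162).

```bash
cat > h.py <<'E'
import numpy as np,cv2
def cloud(c,R=None,eye=None):
    v,u=np.mgrid[:400,:640]; d=c['depth']
    p=np.stack([(u-c['cx'])/c['fx']*d,(v-c['cy'])/c['fy']*d,d],-1)
    R=c['rotation'] if R is None else R; eye=c['eye'] if eye is None else eye
    P=p@np.asarray(R).T+eye; P[d==0]=np.nan; return P
def fitcircle(q):
    A=np.c_[2*q,np.ones(len(q))]; s=np.linalg.lstsq(A,(q**2).sum(1),rcond=None)[0]
    return s[:2],np.sqrt(s[2]+s[:2]@s[:2])
E
python3 - <<'E'
from h import *
boxes={'scene':{'platen':(255,195,318,270),'press':(305,170,370,228),'cover':(390,140,432,205)},
'side':{'platen':(285,212,340,292),'press':(285,165,348,225),'cover':(340,120,380,175)}}
for n in boxes:
    c=np.load(n+'.npz');P=cloud(c)
    for k,(a,b,e,f) in boxes[n].items():
        q=P[b:f,a:e].reshape(-1,3);q=q[~np.isnan(q[:,0])]
        h=np.histogram(q[:,2],np.arange(-.01,.17,.01))[0];print(n,k,h)
        if k!='press':
            t=q[(q[:,2]>.125)&(q[:,2]<.16)]
            if len(t)>5:
                m,(w,),V=t.mean(0),*[x[:1] if i else x[:1] for i,x in enumerate([np.zeros(1)])],np.linalg.svd((t-t.mean(0))[:,:2])[2]
                s=(t-m)[:,:2]@V[0]; print('  bar',(m[:2]+V[0]*(s.max()+s.min())/2).round(4),'len',np.ptp(s).round(3),'ang',np.degrees(np.arctan2(V[0,1],V[0,0])).round(1),'ztop',np.percentile(t[:,2],95).round(4))
            g=q[(q[:,2]>.007)&(q[:,2]<.016)]
            print('  plate',np.r_[fitcircle(g[:,:2])].round(4) if 0 else fitcircle(g[:,:2]),np.median(g[:,2]))
        else:
            t=q[(q[:,2]>.05)&(q[:,2]<.14)];print('  rod',np.median(t,0).round(4),t[:,2].max().round(4))
            g=q[(q[:,2]>.008)&(q[:,2]<.03)];print('  ring',fitcircle(g[:,:2]),np.median(g[:,2]))
E
```

```text
scene platen [ 723 2041  965  253  159  102   79   47   25   23   23   28   30   23
   85  107    0]
  bar [0.5052 0.2568] len 0.093 ang -71.6 ztop 0.1445
  plate (array([0.57985129, 0.16345902]), np.float64(0.13664855756122601)) 0.012513925706224838
scene press [ 482 1458 1088  245   90   93   80   86   37   38   28   16   16    6
    0    0    0]
  rod [0.7045 0.0069 0.0689] 0.1251
  ring (array([ 0.61820196, -0.06117074]), np.float64(0.11653732161669032)) 0.017260016084711616
scene cover [240 896 395 139 207 165 142 221  97  38  16  18  19  18  49  58   0]
  bar [ 0.4903 -0.2529] len 0.098 ang 97.2 ztop 0.1458
  plate (array([ 0.62105035, -0.31501291]), np.float64(0.147500360456558)) 0.012602427053038656
side platen [1898 1035  975  161   41   13   15   12   11   12   12   15   16   14
   22  132    0]
  bar [0.5066 0.2628] len 0.09 ang -71.4 ztop 0.1439
  plate (array([0.52932497, 0.17690752]), np.float64(0.10855533905715523)) 0.011423691056912322
side press [1650  657 1273   25   11   12   10   10   16   14   14   14   16    8
    1   35    0]
  rod [0.567  0.0194 0.0917] 0.1396
  ring (array([ 0.59600288, -0.05005114]), np.float64(0.10065661468316965)) 0.015658356566423448
side cover [767 490 297 119 131  60  49 161  12   9  10  11   6  10  17  45   0]
  bar [ 0.4915 -0.246 ] len 0.092 ang 98.2 ztop 0.144
  plate (array([ 0.47142273, -0.36260917]), np.float64(0.12619663337575276)) 0.011219201952779145
```

```bash
python3 -m crank '[[0.005,0.01,0.03,0,0.0854],[0.010,0.03,0.02,5,0.0854],[0.012,0.033,0.015,5,0.0854],[0.012,0.033,0.015,5,0.0854],[0.012,0.033,0.015,5,0.0854],[0.012,0.033,0.015,5,0.0854],[0.012,0.033,0.01,5,0.0854],[0.012,0.033,0.01,5,0.0854],[0.012,0.033,0.01,5,0.0854],[0.012,0.033,0.01,5,0.0854],[0.012,0.033,0.01,5,0.0854],[0.012,0.033,0,5,0.0854],[0.012,0.033,0,5,0.0854],[0.012,0.033,0,5,0.0854],[0.012,0.033,0,5,0.0854],[0.012,0.033,0,5,0.0854],[0.012,0.033,0,5,0.0854],[0.012,0.033,0,5,0.0854],[0.012,0.033,0,2,0.0854],[0,0,0,0,0.0854]]' 40
cat > w.py <<'E'
from rig import env
from h import *
import sys
n=sys.argv[1]
o=env.observe();c=env.capture("wrist");T=np.eye(4);T[:3,:3]=o['tool_rot'];T[:3,3]=o['tool_pos']
W=T@c['T_tool_cam'];c['rotation']=W[:3,:3];c['eye']=W[:3,3]
np.savez(n+'.npz',**c);cv2.imwrite(f'pics/{n}.png',c['img'][:,:,::-1])
print(o['time'],o['tool_pos'].round(4),np.degrees(np.arctan2(o['tool_rot'][1,1],o['tool_rot'][0,1])).round(2),c['eye'],c['rotation'].round(3))
E
python3 w.py w1
```

```text
time: 1.77
tool_pos: [0.5002, 0.0499, 0.391]
tool_rot: [[-0.412, 0.911, 0.0], [0.911, 0.412, 0.004], [0.003, 0.002, -1.0]]
contact_force: [-2.0, -0.3, 0.8]
grip_width: 0.0853
grasp_force: 0.0
1.7667 [0.5002 0.0499 0.391 ] 24.31 [0.47213827 0.11333465 0.53271299] [[ 0.911  0.395  0.116]
 [ 0.412 -0.876 -0.249]
 [ 0.003  0.275 -0.961]]
```

View pics/w1.png

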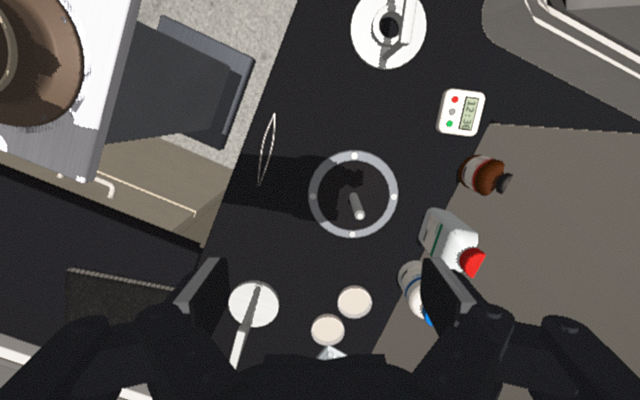

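The wrist picture shows the press ring centred near (353,194), the rod tip at (360,213), the platen at (388,28), the cover at (254,303) and bottles to the right. I'll measure the press here.

```bash
cat >> h.py <<'E'
def ray(c,u,v,z):
    d=c['rotation']@np.array([(u-c['cx'])/c['fx'],(v-c['cy'])/c['fy'],1]);e=c['eye']
    return e+d*(z-e[2])/d[2]
def tri(c1,p1,c2,p2):
    r=[(c['eye'],c['rotation']@np.array([(p[0]-c['cx'])/c['fx'],(p[1]-c['cy'])/c['fy'],1])) for c,p in((c1,p1),(c2,p2))]
    s=np.linalg.lstsq(np.c_[r[0][1],-r[1][1]],r[1][0]-r[0][0],rcond=None)[0]
    a,b=r[0][0]+r[0][1]*s[0],r[1][0]+r[1][1]*s[1];return (a+b)/2,np.linalg.norm(a-b)
def press(c,a,b,e,f,show=True):
    P=cloud(c);img=c['img'].max(-1);m=np.zeros((400,640),np.uint8)
    m[b:f,a:e]=(img[b:f,a:e]>85)
    n,l,st,_=cv2.connectedComponentsWithStats(m);S=[(st[i,2]*st[i,3],i) for i in range(1,n)];i=max(S)[1]
    g=(l==i).astype(np.uint8);z=np.nanmedian(P[g>0][:,2])
    cn=max(cv2.findContours(g,cv2.RETR_EXTERNAL,cv2.CHAIN_APPROX_NONE)[0],key=cv2.contourArea)[:,0]
    q=np.array([ray(c,u,v,z)[:2] for u,v in cn]);ctr,r=fitcircle(q)
    k=abs(np.linalg.norm(q-ctr,axis=1)-r)<.004;ctr,r=fitcircle(q[k])
    print('ring',st[i],'z',z.round(4),ctr.round(4),r.round(4),k.mean())
    Q=P[b:f,a:e].reshape(-1,3);Q=Q[np.linalg.norm(Q[:,:2]-ctr,axis=1)<.03];
    for lo,hi in((.03,.06),(.06,.09),(.09,.112),(.112,.14)):
        t=Q[(Q[:,2]>lo)&(Q[:,2]<hi)]
        if len(t):print('rod',lo,t.mean(0).round(4),len(t),t[:,2].max().round(4))
E
python3 - <<'E'
from h import *
c=np.load('w1.npz');press(c,295,140,412,250)
for n,b in(('scene',(308,170,368,228)),('side',(288,165,346,225))): press(np.load(n+'.npz'),*b)
p=cloud(c)[15:60,340:440].reshape(-1,3);print(np.histogram(p[:,2],np.arange(0,.16,.01)))
E
```

```text
ring [ 309  150   90   88 2072] z 0.0131 [0.5606 0.0078] 0.0594 0.10950413223140495
rod 0.03 [0.568  0.0147 0.0467] 46 0.0599
rod 0.06 [0.5678 0.015  0.0759] 50 0.0897
rod 0.09 [0.5677 0.015  0.1014] 46 0.112
rod 0.112 [0.5703 0.0123 0.1192] 87 0.1239
ring [ 308  170   55   54 1185] z 0.0172 [ 0.6414 -0.0618] 0.1297 0.030303030303030304
ring [291 165  51  60 982] z 0.0135 [ 0.5999 -0.0421] 0.1128 0.03902439024390244
(array([ 629, 1532,  321,   38,   15,   13,   14,   19,   17,   17,   18,
         21,   21,   75,  313]), array([0.  , 0.01, 0.02, 0.03, 0.04, 0.05, 0.06, 0.07, 0.08, 0.09, 0.1 ,
       0.11, 0.12, 0.13, 0.14, 0.15]))
```

```bash
python3 -m crank '[[0.0,0.030,0,-2,0.0854],[0.0,0.030,0,-2,0.0854],[0.0,0.030,0,-2,0.0854],[0,0.02,0,0,0.0854],[0,0.01,0,0,0.0854],[0,0,0,0,0.0854],[0,0,0,0,0.0854]]'; python3 w.py w2
```

```text
time: 2.4
tool_pos: [0.4999, 0.1612, 0.391]
tool_rot: [[-0.303, 0.953, -0.0], [0.953, 0.303, -0.001], [-0.001, -0.001, -1.0]]
contact_force: [0.0, 0.3, -0.1]
grip_width: 0.0855
grasp_force: 0.0
2.4 [0.4999 0.1612 0.391 ] 17.65 [0.47958361 0.22828122 0.53239698] [[ 0.953  0.291  0.085]
 [ 0.304 -0.915 -0.266]
 [ 0.001  0.279 -0.96 ]]
```

View pics/w2.png

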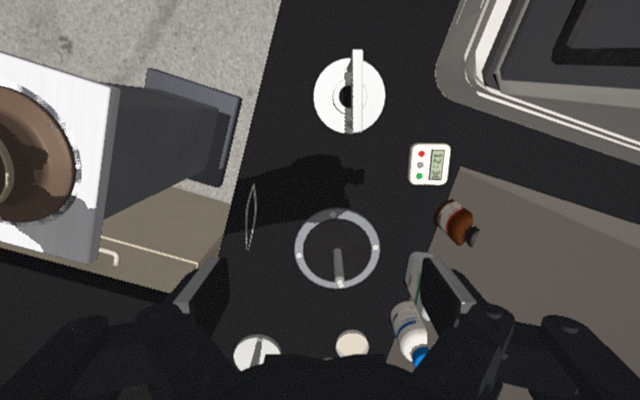

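```bash
sed -i 's/^    q=np.array(\[ray(c,u,v,z)/    cn=cv2.convexHull(cn)[:,0]\n&/' h.py
python3 - <<'E'
from h import *
c=np.load('w1.npz');press(c,295,140,412,250)
c=np.load('w2.npz');P=cloud(c)
ok=(P[...,2]>.127)&(P[...,2]<.155)&(P[...,1]>.15)&(P[...,1]<.36)&(P[...,0]>.4)&(P[...,0]<.6)
m=ok.astype(np.uint8);n,l,st,_=cv2.connectedComponentsWithStats(m);i=1+np.argmax(st[1:,4]);ys,xs=np.where(l==i)
print(st[i],cv2.minAreaRect(np.c_[xs,ys].astype(np.float32)))
t=P[l==i];print('ztop',np.percentile(t[:,2],[10,50,90]))
zt=np.percentile(t[:,2],50)
q=np.array([ray(c,u,v,zt)[:2] for u,v in zip(xs,ys)],np.float32);print(cv2.minAreaRect(q*1000))
ok=(P[...,2]>.006)&(P[...,2]<.04)&(P[...,1]>.15)&(P[...,0]>.4)&(P[...,0]<.6)
n,l,st,_=cv2.connectedComponentsWithStats(ok.astype(np.uint8));i=1+np.argmax(st[1:,4]);print(st[i])
E
```

```text
ring [ 309  150   90   88 2072] z 0.0131 [0.5722 0.0121] 0.0743 1.0
rod 0.03 [0.568  0.0147 0.0467] 46 0.0599
rod 0.06 [0.5678 0.015  0.0759] 50 0.0897
rod 0.09 [0.5677 0.015  0.1014] 46 0.112
rod 0.112 [0.5703 0.0123 0.1192] 87 0.1239
[351  50  12  83 919] ((356.5, 91.0), (82.0, 11.0), 90.0)
ztop [0.14042503 0.14173426 0.1428984 ]
((508.8516845703125, 258.1354675292969), (12.313759803771973, 88.82627868652344), 19.531667709350586)
[ 314   58   39   76 1974]
```

The second wrist view has the platen at (349,95), its bar at (357,91), the press ring at (337,248) and the rod tip at (339,282). I'll check heights by triangulating across the views, and fit the plate circle.

Run:
```python
from h import *
c=np.load('w2.npz');press(c,283,200,392,292)
def plate(c,a,b,e,f):
    m=np.zeros((400,640),np.uint8);m[b:f,a:e]=c['img'][b:f,a:e].min(-1)>110
    cn=max(cv2.findContours(m,cv2.RETR_EXTERNAL,cv2.CHAIN_APPROX_NONE)[0],key=cv2.contourArea)[:,0]
    q=np.array([ray(c,u,v,.012)[:2] for u,v in cn]);best=None;rng=np.random.default_rng(0)
    for _ in range(500):
        x,r=fitcircle(q[rng.choice(len(q),3,False)])
        k=abs(np.linalg.norm(q-x,axis=1)-r)<.0015
        if .04<r<.07 and (best is None or k.sum()>best.sum()):best=k
    x,r=fitcircle(q[best]);print('plate',x.round(4),r.round(4),best.mean());return x
plate(c,300,35,395,145)
# bar-end triangulation: bar centre pixel in w2 vs scene; ring centre pixel w1/w2
def barpix(c,w):
    P=cloud(c);ok=(P[...,2]>.130)&(P[...,2]<.155)&(P[...,1]>.15)&(P[...,1]<.36)&(P[...,0]>.4)&(P[...,0]<.6)
    n,l,st,_=cv2.connectedComponentsWithStats(ok.astype(np.uint8),connectivity=8);i=1+np.argmax(st[1:,4]);ys,xs=np.where(l==i)
    r=cv2.minAreaRect(np.c_[xs,ys].astype(np.float32));print(st[i]);return r[0]
s=np.load('scene.npz');d=np.load('side.npz')
b=[barpix(x,0) for x in(c,s,d)]
print('bar',tri(c,b[0],s,b[1]),tri(c,b[0],d,b[2]))
def tip(c,ctr):
    P=cloud(c);ok=(np.linalg.norm(P[...,:2]-ctr,axis=-1)<.02)&(P[...,2]>.112)&(P[...,2]<.14);ys,xs=np.where(ok);return xs.mean(),ys.mean()
w1=np.load('w1.npz');x=(.572,.012);t=[tip(q,x) for q in(w1,c,s,d)];print(t)
print('tip',tri(w1,t[0],s,t[2]),tri(c,t[1],d,t[3]),tri(w1,t[0],c,t[1]))
```

```text
ring [ 294  210   86   79 1987] z 0.0132 [0.5713 0.0121] 0.0747 1.0
rod 0.03 [0.5697 0.0162 0.0457] 64 0.06
rod 0.06 [0.5694 0.0159 0.0756] 77 0.0898
rod 0.09 [0.5696 0.0161 0.1011] 64 0.1116
rod 0.112 [0.5705 0.0133 0.1186] 78 0.1236
plate [0.5093 0.2589] 0.0545 0.4839506172839506
[352  50  11  83 905]
[273 200  23  22 192]
[307 217   6  30 154]
bar (array([0.50836033, 0.25913205, 0.13709734]), np.float64(0.0023772874826492687)) (array([0.50824466, 0.25999641, 0.13392979]), np.float64(0.002326099504671607))
[(np.float64(359.1954022988506), np.float64(214.4367816091954)), (np.float64(339.2307692307692), np.float64(279.71794871794873)), (np.float64(337.7142857142857), np.float64(179.0952380952381)), (np.float64(314.9), np.float64(176.05))]
tip (array([0.57028782, 0.0107256 , 0.11606682]), np.float64(0.0021738514963011227)) (array([0.57087096, 0.01038036, 0.11337499]), np.float64(0.0016051429923537466)) (array([0.57142698, 0.01110844, 0.11444669]), np.float64(8.224819343025652e-06))
```

```bash
python3 -m crank '[[0.003,0.030,0,1.5,0.0854],[0.003,0.030,-0.01,0,0.0854],[0.003,0.030,-0.02,0,0.0854],[0,0.0075,-0.035,0,0.0854],[0,0,-0.035,0,0.0854],[0,0,-0.035,0,0.0854],[0,0,-0.030,0,0.0854],[0,0,-0.025,0,0.0854],[0,0,-0.020,0,0.0854],[0,0,-0.020,0,0.0854],[0,0,-0.015,0,0.0854],[0,0,-0.015,0,0.0854],[0,0,-0.010,0,0.0854],[0,0,-0.005,0,0.0854],[0,0,0,0,0.0854],[0,0,0,0,0.0854]]'
```

```text
time: 3.78
tool_pos: [0.5092, 0.2596, 0.1167]
tool_rot: [[-0.328, 0.945, 0.0], [0.945, 0.328, -0.0], [-0.0, 0.0, -1.0]]
contact_force: [0.8, -1.1, -0.0]
grip_width: 0.0852
grasp_force: 0.0
```

```bash
python3 -m crank '[[0,0,0,0,0.05],[0,0,0,0,0.03],[0,0,0,0,0.015],[0,0,0,0,0.0],[0,0,0,0,0.0],[0,0,0,0,0],[0,0,0,0,0],[0,0,0,0,0],[0,0,0,0,0],[0,0,0,0,0],[0,0,0,0,0],[0,0,0,0,0]]' 80
```

```text
time: 4.78
tool_pos: [0.5083, 0.26, 0.1165]
tool_rot: [[-0.329, 0.944, -0.0], [0.944, 0.329, -0.0], [-0.0, -0.001, -1.0]]
contact_force: [-3.3, -1.5, 5.4]
grip_width: 0.0106
grasp_force: 78.7
```

```bash
python3 -m crank '[[0,0,0.003,0,0],[0,0,0.006,0,0],[0,0,0.010,0,0],[0,0,0.012,0,0],[0,0,0.015,0,0],[0,0,0.020,0,0],[0,0,0.020,0,0],[0,0,0.020,0,0],[0,0,0.020,0,0],[0,0,0.015,0,0],[0,0,0.010,0,0],[0,0,0.005,0,0],[0,0,0,0,0],[0,0,0,0,0],[0,0,0,0,0]]'; python3 w.py w3
python3 - <<'E'
from rig import env
from h import *
c=env.capture('side');np.savez('side3.npz',**c);cv2.imwrite('pics/side3.png',c['img'][:,:,::-1])
print(env.observe()['ft_torque'])
E
```

```text
time: 6.03
tool_pos: [0.5083, 0.2597, 0.2713]
tool_rot: [[-0.329, 0.944, -0.001], [0.944, 0.329, -0.001], [-0.0, -0.002, -1.0]]
contact_force: [0.5, 0.3, -3.3]
grip_width: 0.0109
grasp_force: 78.0
6.0333 [0.5083 0.2597 0.2713] 19.19 [0.48633783 0.32613315 0.41268656] [[ 0.944  0.316  0.091]
 [ 0.329 -0.907 -0.263]
 [-0.     0.279 -0.96 ]]
[ 0.05376331  0.00515812 -0.02530483]
```

View pics/w3.png

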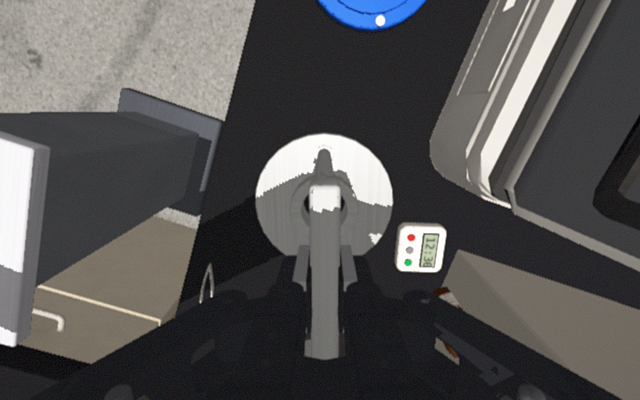

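View pics/side3.png

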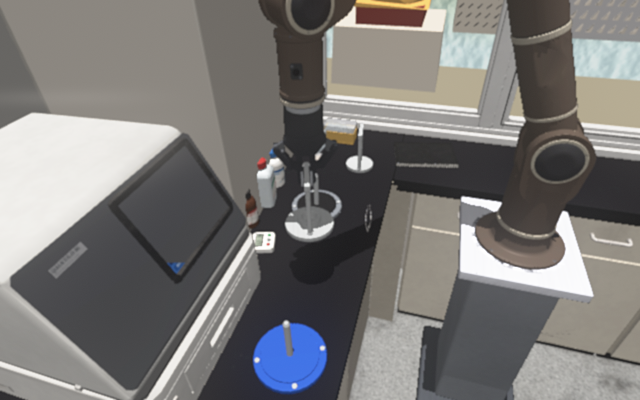

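The platen hangs from the fingers. In the wrist view its disc is centred near (325,200). In the side view it is at (309,222), with its shadow on the bench. Next I check its tilt and offset in the grip.

```bash
cat > tilt.py <<'E'
from h import *
import sys
from rig import env
c=np.load(sys.argv[1]);zp=float(sys.argv[2]);x0=env.observe()['tool_pos'][:2]
P=cloud(c);ok=(abs(P[...,2]-zp)<.012)&(np.linalg.norm(P[...,:2]-x0,axis=-1)<.075)
q=P[ok]
for _ in range(4):
    s=np.linalg.lstsq(np.c_[q[:,:2]-x0,np.ones(len(q))],q[:,2],rcond=None)[0];r=q[:,2]-(np.c_[q[:,:2]-x0,np.ones(len(q))]@s);q=q[abs(r)<max(.0015,1.5*r.std())]
print('n',len(q),'slope deg',np.degrees(s[:2]).round(2),'z at tool',s[2].round(4))
h=cv2.convexHull(q[:,:2].astype(np.float32))[:,0];x,r=fitcircle(h.astype(float));k=abs(np.linalg.norm(h-x,axis=1)-r)<.002
x,r=fitcircle(h[k].astype(float));print('centre-tool',(x-x0).round(4),'r',r.round(4),k.mean())
E
python3 tilt.py w3.npz .167; python3 tilt.py side3.npz .167
```

```text
n 8543 slope deg [-0.23 -0.12] z at tool 0.1659
centre-tool [ 0.0009 -0.0011] r 0.0544 1.0
n 641 slope deg [-0.55 -0.24] z at tool 0.1662
centre-tool [-0.0013  0.0028] r 0.0543 1.0
```

```bash
python3 -m crank '[[0.002,-0.0075,0,0,0],[0.004,-0.015,0,0,0],[0.005,-0.020,0,0,0],[0.005,-0.020,0,0,0],[0.005,-0.020,0,0,0],[0.005,-0.020,0,0,0],[0.005,-0.020,0,0,0],[0.005,-0.020,0,0,0],[0.005,-0.020,0,0,0],[0.005,-0.020,0,0,0],[0.005,-0.020,0,0,0],[0.005,-0.020,0,0,0],[0.004,-0.015,0,0,0],[0.002,-0.0075,0,0,0],[0.001,-0.0025,0,0,0],[0,0,0,0,0],[0,0,0,0,0],[0,0,0,0,0]]'; python3 w.py w4; python3 tilt.py w4.npz .167
python3 - <<'E'
from rig import env
from h import *
c=env.capture('scene');np.savez('scene4.npz',**c);d=env.capture('side');np.savez('side4.npz',**d)
a,w=c['img'],np.load('w4.npz')['img']
a=cv2.resize(a[120:270,250:450],(800,600));cv2.imwrite('pics/scene4.png',a[:,:,::-1])
x=cloud(c)
for n,q in(('scene',c),('side',d)):
    P=cloud(q).reshape(-1,3);t=P[(np.linalg.norm(P[:,:2]-[.571,.0115],axis=1)<.02)&(P[:,2]>.03)&(P[:,2]<.14)]
    print(n,'rod pts',len(t),t.mean(0) if len(t) else'')
E
```

```text
time: 7.63
tool_pos: [0.5714, 0.0141, 0.2723]
tool_rot: [[-0.331, 0.944, -0.0], [0.944, 0.331, 0.001], [0.001, 0.0, -1.0]]
contact_force: [-0.2, 0.7, -3.6]
grip_width: 0.0102
grasp_force: 78.0
7.6333 [0.5714 0.0141 0.2723] 19.3 [0.54912194 0.0803215  0.41383005] [[ 0.944  0.318  0.093]
 [ 0.331 -0.907 -0.262]
 [ 0.001  0.278 -0.961]]
n 8511 slope deg [-0.14 -0.  ] z at tool 0.1669
centre-tool [ 0.001  -0.0006] r 0.0544 1.0
scene rod pts 115 [0.5662583  0.01330893 0.07969395]
side rod pts 118 [0.56753075 0.01904854 0.07843416]
```

View pics/scene4.png

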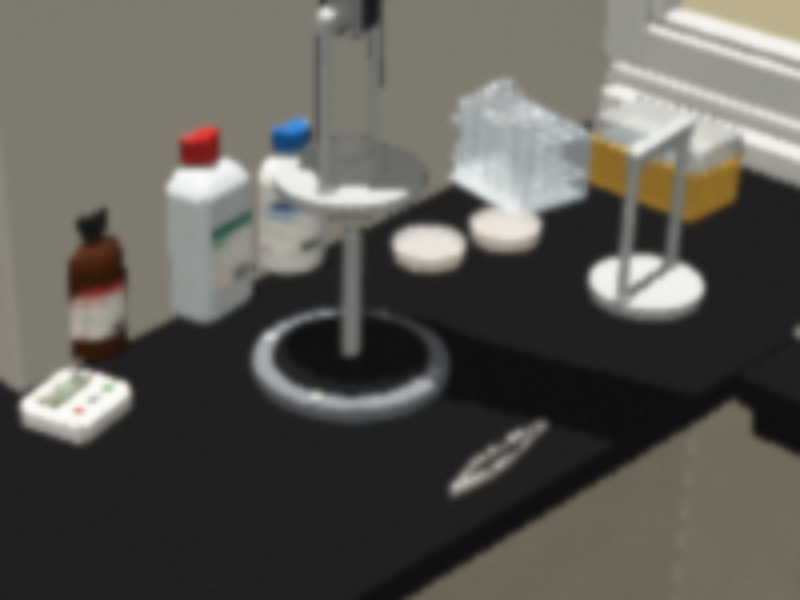

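View pics/w4.png

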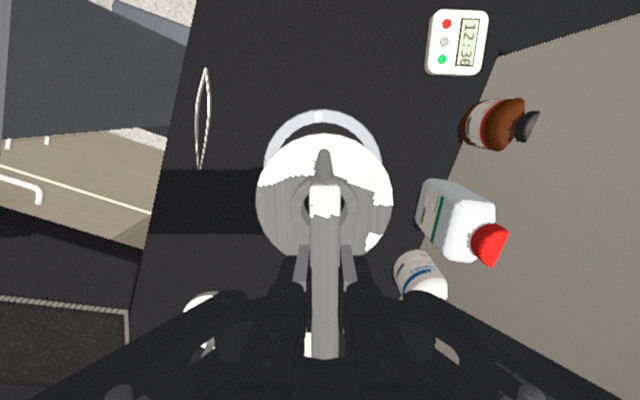

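The scene crop shows the platen level at (350,185), directly over the rod at (350,230–350). The wrist view shows the press base at (322,160) behind the disc, with the bottles clear of it. I'll shift 1–2 mm and lower.

```bash
python3 -m crank '[[-0.001,-0.002,0,0,0],[0,0,-0.004,0,0],[0,0,-0.008,0,0],[0,0,-0.010,0,0],[0,0,-0.010,0,0],[0,0,-0.010,0,0],[0,0,-0.010,0,0],[0,0,-0.010,0,0],[0,0,-0.008,0,0],[0,0,0,0,0],[0,0,0,0,0]]' && python3 -m crank '[[0,0,-0.008,0,0],[0,0,-0.010,0,0],[0,0,-0.010,0,0],[0,0,-0.010,0,0],[0,0,-0.007,0,0],[0,0,-0.004,0,0],[0,0,0,0,0],[0,0,0,0,0]]'
```

```text
time: 8.7
tool_pos: [0.5705, 0.0106, 0.2018]
tool_rot: [[-0.329, 0.944, -0.001], [0.944, 0.329, 0.0], [0.001, -0.001, -1.0]]
contact_force: [-0.2, -1.6, -3.0]
grip_width: 0.0106
grasp_force: 78.1
time: 9.37
tool_pos: [0.5707, 0.0107, 0.1531]
tool_rot: [[-0.329, 0.944, -0.0], [0.944, 0.329, 0.0], [0.0, -0.0, -1.0]]
contact_force: [0.1, -0.5, -3.3]
grip_width: 0.0106
grasp_force: 78.1
```

```bash
python3 -m crank '[[0,0,-0.004,0,0],[0,0,-0.004,0,0],[0,0,-0.004,0,0],[0,0,-0.002,0,0],[0,0,-0.001,0,0],[0,0,-0.001,0,0],[0,0,0,0,0],[0,0,0,0,0]]' && python3 -m crank '[[0,0,-0.001,0,0],[0,0,0,0,0],[0,0,0,0,0]]'; python3 -m crank '[[0,0,-0.0007,0,0],[0,0,0,0,0],[0,0,0,0,0]]'
```

```text
time: 10.03
tool_pos: [0.5708, 0.0106, 0.1374]
tool_rot: [[-0.329, 0.944, 0.0], [0.944, 0.329, 0.0], [-0.0, 0.0, -1.0]]
contact_force: [0.4, -0.7, -4.0]
grip_width: 0.0106
grasp_force: 78.1
time: 10.28
tool_pos: [0.5707, 0.0105, 0.1363]
tool_rot: [[-0.329, 0.944, 0.0], [0.944, 0.329, -0.0], [-0.0, 0.0, -1.0]]
contact_force: [-0.3, -0.1, -3.1]
grip_width: 0.0105
grasp_force: 78.1
time: 10.53
tool_pos: [0.5707, 0.0106, 0.1356]
tool_rot: [[-0.329, 0.944, -0.0], [0.944, 0.329, -0.0], [-0.0, -0.0, -1.0]]
contact_force: [-0.1, -0.1, -3.1]
grip_width: 0.0111
grasp_force: 78.1
```

```bash
python3 -m crank '[[0,0,-0.0007,0,0],[0,0,0,0,0],[0,0,0,0,0]]'; python3 -m crank '[[0,0,-0.0006,0,0],[0,0,0,0,0],[0,0,0,0,0]]'
```

```text
time: 10.78
tool_pos: [0.5707, 0.0106, 0.1349]
tool_rot: [[-0.329, 0.944, -0.0], [0.944, 0.329, -0.0], [0.0, -0.0, -1.0]]
contact_force: [-0.2, -0.7, -4.7]
grip_width: 0.0108
grasp_force: 78.1
time: 11.03
tool_pos: [0.5707, 0.0106, 0.1344]
tool_rot: [[-0.329, 0.944, 0.0], [0.944, 0.329, -0.0], [-0.0, 0.0, -1.0]]
contact_force: [-0.7, 0.4, -0.9]
grip_width: 0.0104
grasp_force: 78.4
```

Contact begins; one more small step.

```bash
python3 -m crank '[[0,0,-0.0005,0,0],[0,0,0,0,0],[0,0,0,0,0]]'; python3 -m crank '[[0,0,-0.0003,0,0],[0,0,0,0,0],[0,0,0,0,0]]'
```

```text
time: 11.28
tool_pos: [0.5708, 0.0106, 0.1344]
tool_rot: [[-0.329, 0.944, 0.0], [0.944, 0.329, -0.0], [-0.0, 0.0, -1.0]]
contact_force: [-3.4, -1.4, 5.8]
grip_width: 0.0105
grasp_force: 79.4
time: 11.53
tool_pos: [0.5708, 0.0106, 0.1344]
tool_rot: [[-0.329, 0.944, 0.001], [0.944, 0.329, -0.0], [-0.001, 0.0, -1.0]]
contact_force: [-5.4, -1.3, 7.4]
grip_width: 0.0108
grasp_force: 79.8
```

```bash
python3 -m crank '[[0,0,0,0,0],[0,0,0,0,0],[0,0,0,0,0.016],[0,0,0,0,0.022],[0,0,0,0,0.035],[0,0,0,0,0.05],[0,0,0,0,0.07],[0,0,0,0,0.0854],[0,0,0,0,0.0854],[0,0,0,0,0.0854],[0,0,0,0,0.0854]]' 20; python3 -m crank '[[0,0,0.004,0,0.0854],[0,0,0.008,0,0.0854],[0,0,0.015,0,0.0854],[0,0,0.02,0,0.0854],[0,0,0.025,0,0.0854],[0,0,0.03,0,0.0854],[0,0,0.03,0,0.0854],[0,0,0.02,0,0.0854],[0,0,0.01,0,0.0854],[0,0,0,0,0.0854],[0,0,0,0,0.0854]]'
python3 - <<'E'
from rig import env
from h import *
c=env.capture('scene');np.savez('scene5.npz',**c)
cv2.imwrite('pics/scene5.png',cv2.resize(c['img'][120:270,250:450],(800,600))[:,:,::-1])
E
python3 w.py w5; python3 tilt.py w5.npz .03; python3 tilt.py scene5.npz .03
```

```text
time: 12.45
tool_pos: [0.5707, 0.0106, 0.1335]
tool_rot: [[-0.329, 0.944, 0.0], [0.944, 0.329, 0.0], [0.0, 0.0, -1.0]]
contact_force: [-0.6, 0.3, 0.3]
grip_width: 0.0851
grasp_force: 0.0
time: 13.37
tool_pos: [0.5705, 0.0105, 0.2952]
tool_rot: [[-0.329, 0.944, 0.0], [0.944, 0.329, -0.0], [-0.0, 0.0, -1.0]]
contact_force: [-0.6, -0.2, -0.0]
grip_width: 0.0855
grasp_force: 0.0
13.4167 [0.5701 0.0104 0.2943] 19.18 [0.54815442 0.07673873 0.43579454] [[ 0.944  0.316  0.091]
 [ 0.329 -0.907 -0.263]
 [-0.     0.278 -0.961]]
n 3602 slope deg [0.09 0.03] z at tool 0.0289
centre-tool [ 0.0021 -0.0008] r 0.0544 1.0
n 300 slope deg [ 0.69 -0.74] z at tool 0.0306
centre-tool [-0.0005 -0.0006] r 0.0544 1.0
```

View pics/scene5.png

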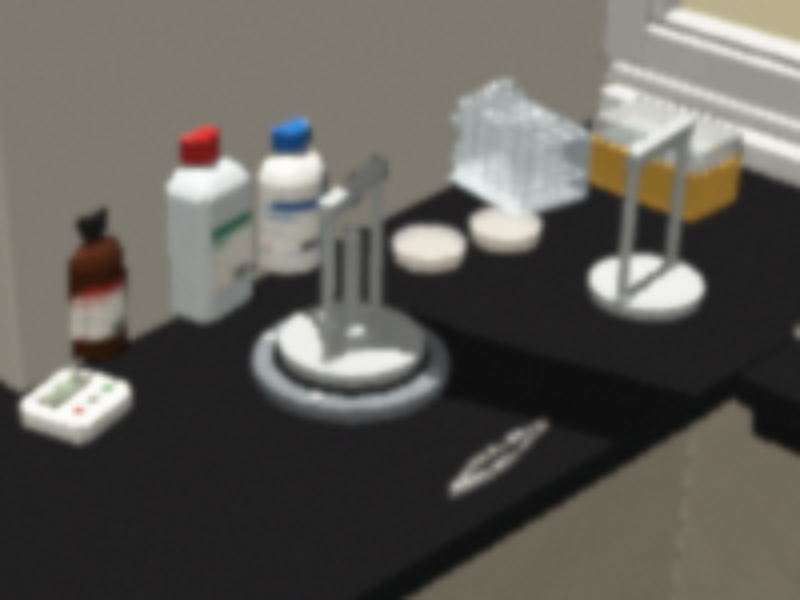

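The scene crop shows the platen seated flat on the pad at (350,345). The rod at (350,230–320) stands up through the hub under the bar, the cover at (645,285) hasn't moved, and the gripper is clear.

```bash
python3 -c "
from rig import env
print(env.sign_off())"
```

```text
the job is handed in; nothing more can be done
None
```

The platen is seated flat on the pad over the guide rod and released, the cover plate is untouched, and I handed the job in at about 13.4 s of the 38 s allowed.

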